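# Filter plate from the covered magazine

### The arm

A 6-joint arm with a two-finger parallel gripper is mounted at the origin on a cart in front of the work surface, level with it; the furniture and walls round the work are solid. World frame = base frame: x ahead of the robot, y to its left, z up, the work surface at z = 0. Lengths are in m, angles in degrees, forces in N, time in s.
With the tool pointing down it reaches from about 0.3 to 0.75 m from the base axis. Payload 8.5 kg.
Tool frame: the origin (TCP) lies at the very end of the fingers, on their centre line; the grasp point (between the pads) lies 19 mm behind it; x points along the fingers, y is the direction in which the jaws open and shut, and the axes are right-handed (so a half turn about x gives the same grasp; the last joint's range is limited). The gripper opens to 85 mm and grips with 20 to 120 N. Pads are 22 mm wide; open, the fingers measure 114 mm over their backs; the gripper's body (76 mm by 85 mm) begins 54 mm behind the grasp point. The pads swing forward as they close: fully open they stand 13 mm farther back than shut.
Start: joints at [-76.851, 21.807, 74.336, -0, 83.858, -12.336], TCP at [0.237, -0.496, 0.231] pointing down, gripper open.
Joint ranges: [-178.18, 178.18], [-50.72, 133.34], [12.68, 142.11], [-81.47, 261.47], [9.98, 163.14], [-165.26, 165.26]. Speed limits (degrees/s): [136.94, 136.94, 180, 180, 180, 180].

### API

Orientations are given as a 3x3 rotation matrix whose columns are the frame's x, y, z axes.
In Python, from rig import sensors, cams, env gives the robot as it stands.
- The arm moves only by the shell command python3 -m crank 'ROWS' [FORCE]. ROWS is a JSON object of lists of equal length, an entry for each row: "hand": the closure in counts, from 0 (fully open) to 255 (shut); "translation": the shift along the tool's x, y, z in m, a list of three; "dr": the turn, a rotation vector about the tool's x, y, z in rad, a list of three. A call has 1 to 5 rows; each row is the pose to reach, as a shift and turn from the pose commanded when the call began, along the tool's axes at that moment; what a row does not reach only later rows make up. A row lasts 1/10 s, in which the tool goes at most 50 mm and 8.59 degrees, less where a joint would pass 70% of its speed; a pose out of reach is approached as far as the arm can. A call with a gripper value outside its range is refused whole. The fingers move at their own pace and stop on an object; FORCE is the grip in N (left out, the last holds). Time passes only in rows, so rows that repeat a pose let the fingers close. It gives the time, the measured TCP pose, the force and the opening at its end, in the units of the state.
- sensors.observe(): the state, without advancing time (a new reading comes with each control period).
- cams.get_image(name): name is "scene" or "top" or "wrist"; returns (picture, depth): 400x640x3 uint8, blue, green, red; 400x640 float32, m along the optical axis (not along the pixel's ray), 0 where there is no reading.
- cams.calibration(name): a dict with "vertical_fov" (degrees; the focal length in pixels is half the picture's height over the tangent of half this angle, whatever the lens; pixels are square), "cx", "cy" (the principal point, pixels), "extrinsics" (4x4, takes a point from camera to world coordinates). Camera axes: x right, y down, z forward; pixel columns grow to the right and rows downward; lengths in m; the calibration is good to about 2 mm. A picture is of the moment at which its call begins: read the wrist's pose just before it. calibration takes no time and is no camera call; for the wrist camera it gives the pose at the moment of the call.
- env.close_job(): hands the job in, once; it reports no verdict.
The state is a dict: "time_s": time; "q": joint angles; "qvel": joint speeds; "joint_efforts": joint torques, N m; "position": TCP position; "tool_rot": TCP orientation; "ft_force": force on the tool from outside, world axes, zero at the start; "wrist_torque": the same for the moment, N m; "grip_width": finger opening in m.
Only numpy, scipy, OpenCV 4.12 (cv2) and the standard library are available. Lean on these libraries where they do the work, as an engineer would, in place of code of your own. Each camera call takes 0.05 s, during which the arm holds its last target. There are 200 camera calls.

### The job

With the scraper block, and not with the fingers, wipe all the steel chips off the closed cover of the filter magazine onto the bench, and stand the block back upright on the bench. Then swing the cover open all the way and draw the filter plate (the one with a single middle tab) up out of its slot, leaving the blank plate, the small can, the mug and the calculator alone. Present the filter plate over the middle of the open notebook and finish while still holding it there, upright and still, at least 10 cm above the bench.

Things in the scene. Friction and masses are not known exactly. Their poses are not given: they have to be found in the camera images.
- magazine: Filter magazine: grey steel box 120 (x) x 140 (y) x 60 mm, fixed on the bench, under a hinged cover. Origin: centre of its underside; front (-x) faces the robot, +z up. Inside, two slots along x at y = +-25 mm, centred at x = -10 mm, hold one upright plate each; which is where varies. Slot floor 6 mm, rack top 24 mm above the bench, inner walls at y = +-66 mm; free for fingers above the rack.
- cover (a joint): Cover hinge, rad: 0 = closed, grows as the front is lifted, stop at 1.85 (a little past upright). It turns about the magazine's y axis. Light (120 g) with a stiff hinge (0.16 N m): the cover stays at whatever angle it is left.
- cover_hinge (a point): Point on the cover's hinge line at the rear rim of the magazine, in the middle: 60 mm behind its centre (its +x), 62 mm above the bench. Axes as the magazine's.
- cover_handle (a point): Grip point on the cover's black tongue, 147 mm from the hinge line, 62 mm above the bench when closed. Cover: dark steel flap 122 x 140 x 6 mm, top 68 mm above the bench. The tongue sticks out 36 mm in front of it, in its plane; 30 mm wide (magazine's y), 12 mm thick. Gripped across its width, it turns between the pads while the gripper stays pointing down.
- filter_center (a point): Filter plate: dark steel, upright in a slot, 70 (x) x 6 (y) x 34 mm high with a 26 mm round window; on the middle of its top edge one grip tab 30 (x) x 6 (y) x 16 mm tall. 50 mm high in all, about 60 g. Point: centre, 25 mm above its lower edge (31 mm above the bench in the slot); the tab spans 9 to 25 mm above it. +z up. Slot 18 mm deep, 2 mm wider than the plate.
- blank_center (a point): Blank plate in the other slot: the same 70 x 6 x 34 mm plate without window or middle tab, but with two small ears 10 mm wide at the ends of its top edge, 44 mm high in all. Point: its centre, 22 mm above its lower edge.
- scraper_center (a point): Scraper block: wooden block 94 x 22 mm on a black rubber sole 100 (x) x 26 (y) x 14 mm, 50 mm high in all, about 120 g; it stands on its sole on the bench. Point: its centre, 25 mm above the underside. +z up; the wood is gripped across its y (22 mm wide, from 14 to 50 mm above the underside).
- log_book: Open notebook with white pages, 210 (its x) x 152 (its y) x 13 mm, lying flat on the bench to the right, fixed. Origin: middle of its underside.
- lens_can: Bystander: small black can, 40 mm across, 52 mm high, to the right of the magazine, behind it. Origin: centre of its underside.
- mug: Bystander: green mug, 86 mm across, 96 mm high, behind the notebook. Origin: centre of its underside.
- calculator: Bystander: pocket calculator 122 x 72 x 14 mm, behind the keyboard. Origin: centre of its underside.
- chip0_center (a point): Steel saw chip 17 x 11 x 6 mm, 10 g, lying loose on the closed cover, within 32 mm (magazine's x) and 44 mm (its y) of the cover's middle. Point: its centre.
- chip1_center (a point): Steel saw chip 13 x 13 x 6 mm, 10 g, lying loose on the closed cover, within 32 mm (magazine's x) and 44 mm (its y) of the cover's middle. Point: its centre.
- chip2_center (a point): Steel saw chip 20 x 9 x 6 mm, 10 g, lying loose on the closed cover, within 32 mm (magazine's x) and 44 mm (its y) of the cover's middle. Point: its centre.

How it is judged:
By the outcome, as a careful person would: the job done as asked, in the order asked, and still so for the second after the job is handed in, while the arm keeps its last pose, push and grip.
It also fails if it takes over 72 s, if anything falls off the work surface, if the arm or the gripper's body presses on something with over 40 N, if the wrist force passes 120 N, or if a joint passes its speed limit or range.

## Working session

There is one attempt and no reset: what is moved stays moved. The work goes in short steps, Python scripts to look and compute and a shell command to move; the robot and the scene stay as the last step left them, time stands still between calls to the robot, and variables do not carry over. Pictures are saved under pics/ and viewed, about 8 in all and at most 12, crops included, and the job is handed in when it is done.

```bash
ls; mkdir -p pics
python3 - <<'E'
from rig import sensors, cams
import cv2,numpy as np
print(sensors.observe())
for n in ("top","scene"):
    im,d=cams.get_image(n); c=cams.calibration(n); print(n,c)
    cv2.imwrite(f"pics/{n}0.png",im); np.save(f"pics/{n}0.npy",d)
E
```

```text
pics
{'time_s': 0.0, 'q': array([-7.68520128e+01,  2.18418064e+01,  7.43850887e+01, -1.94466668e-05,
        8.38583937e+01, -1.23367506e+01]), 'qvel': array([ 0.06834423, -0.02524915,  0.07056453,  0.00508195,  0.02125995,
       -0.15867225]), 'joint_efforts': array([-3.77203187e-04, -4.48462915e+01, -2.31281036e+01, -1.78329287e-04,
        4.80668532e-03,  9.00714468e-06]), 'position': array([ 0.23656962, -0.49619613,  0.23070216]), 'tool_rot': array([[-3.38929353e-04,  4.30270441e-01, -9.02699968e-01],
       [ 1.44947258e-03, -9.02698860e-01, -4.30270457e-01],
       [-9.99998892e-01, -1.45427014e-03, -3.17714064e-04]]), 'ft_force': array([-0.22288366,  0.63918641,  0.32227882]), 'wrist_torque': array([0.01000119, 0.01147389, 0.01424932]), 'grip_width': 0.08572056838774862}
top {'vertical_fov': 45.69825774453075, 'cx': 311.23493448635475, 'cy': 196.17876293556498, 'extrinsics': array([[-0.00970977, -0.98311433,  0.18273463,  0.29337982],
       [-0.99993701,  0.01057503,  0.00376124,  0.03940238],
       [-0.00563015, -0.18268659, -0.98315508,  1.30903773],
       [ 0.        ,  0.        ,  0.        ,  1.        ]])}
scene {'vertical_fov': 56.184953638902144, 'cx': 319.4483768599111, 'cy': 197.50288764935087, 'extrinsics': array([[-0.82344792, -0.21605907,  0.52464464,  0.00458166],
       [-0.56716582,  0.33953658, -0.75035848,  0.81658597],
       [-0.01601429, -0.91544164, -0.40213201,  0.48474793],
       [ 0.        ,  0.        ,  0.        ,  1.        ]])}
```

View pics/top0.png

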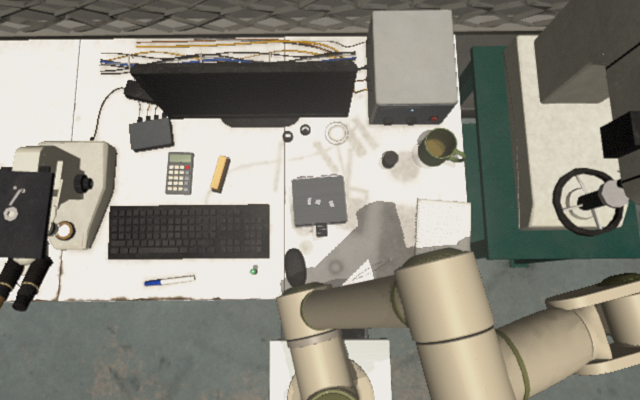

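View pics/scene0.png

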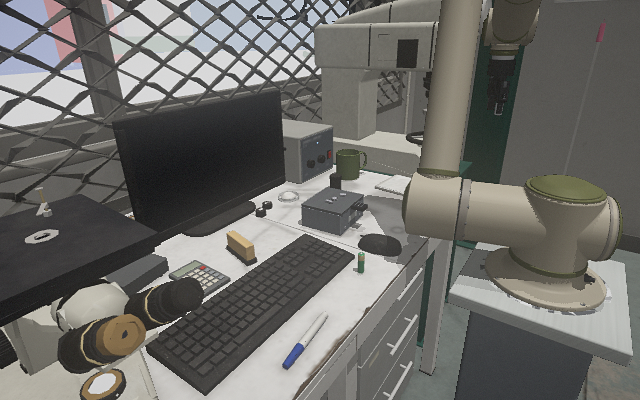

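The top view shows the magazine at about (319,200) with its tongue at (321,230) and chips near (320,202). The scraper is at (220,174), the notebook at (443,225), the can at (390,158) and the mug at (437,148). Next I'll measure them.

```bash
cat > h.py <<'E'
import numpy as np,cv2
from rig import sensors,cams
def ray(c,u,v):
    f=200/np.tan(np.radians(c["vertical_fov"]/2)); T=c["extrinsics"]
    d=T[:3,:3]@np.array([(u-c["cx"])/f,(v-c["cy"])/f,1.]); return T[:3,3],d
def onz(c,u,v,z):
    o,d=ray(c,u,v); return o+d*(z-o[2])/d[2]
def cloud(c,d):
    v,u=np.indices(d.shape); f=200/np.tan(np.radians(c["vertical_fov"]/2)); T=c["extrinsics"]
    P=np.stack([(u-c["cx"])/f*d,(v-c["cy"])/f*d,d],-1)@T[:3,:3].T+T[:3,3]; P[d==0]=np.nan; return P
def tool(p):  # world point -> translation in tool axes from the present measured pose
    s=sensors.observe(); return s["tool_rot"].T@(np.array(p)-s["position"])
E
python3 - <<'E'
from h import *
im=cv2.imread("pics/top0.png"); d=np.load("pics/top0.npy"); c=cams.calibration("top")
P=cloud(c,d); Z=P[...,2]
def rect(m,z,name,P=P,n=1):
    nn,l,st,ce=cv2.connectedComponentsWithStats(m.astype(np.uint8))
    for i in (1+np.argsort(-st[1:,4]))[:n]:
        v,u=np.nonzero(l==i); w=np.array([onz(c,a,b,z)[:2] for a,b in zip(u,v)])
        r=cv2.minAreaRect((w*1000).astype(np.float32)); print(name,st[i],np.round(ce[i],1),np.round(r[0],1),np.round(r[1],1),round(r[2],1),"Zmed",np.nanmedian(Z[l==i]).round(3))
def win(x0,y0,x1,y1):
    m=np.zeros(Z.shape,bool); m[y0:y1,x0:x1]=1; return m
print("table z",np.nanmedian(Z[140:200,230:280]))
rect(win(285,165,355,228)&(Z>.05)&(Z<.09),.068,"mag")
rect(win(310,222,332,245)&(Z>.035)&(Z<.09),.068,"tongue")
rect(win(200,145,240,200)&(Z>.03)&(Z<.08),.05,"wood")
rect(win(405,190,480,260)&(Z>.006)&(Z<.03)&(im.min(2)>120),.013,"book")
rect(win(375,145,405,175)&(Z>.03)&(Z<.09),.052,"can")
rect(win(410,120,470,170)&(Z>.05)&(Z<.13),.096,"mug")
rect(win(160,145,198,200)&(Z>.007)&(Z<.03),.014,"calc")
g=im.min(2)
rect(win(297,190,342,215)&(g>130),.074,"chip",n=5)
crop=np.hstack([cv2.resize(im[165:245,280:360],(400,400),interpolation=2),cv2.resize(im[145:205,195:255],(400,400),interpolation=2)])
cv2.imwrite("pics/crop1.png",crop)
E
```

```text
table z 0.0018433965190993717
mag [ 292  175   56   53 2491] [319.1 200.4] [509.9  23.4] [139.4 139.7] 4.0 Zmed 0.067
tongue [310 222  22  16 197] [320.9 228.3] [434.9  20.6] [55.3 39.5] 89.4 Zmed 0.067
wood [211 156  17  35 322] [218.9 172.6] [595.3 294.7] [27.2 95.4] 75.4 Zmed 0.048
book [ 415  199   56   55 2344] [442.4 225.2] [ 444.6 -314.5] [150.  150.8] 86.0 Zmed 0.01
can [384 151  15  16 186] [390.7 158.2] [ 629.4 -174.7] [38.2 42.5] 87.8 Zmed 0.05
mug [421 128  45  35 565] [442.1 145.6] [ 653.7 -304.5] [ 93.9 113.8] 2.2 Zmed 0.081
calc [ 164  152   30   45 1051] [179.1 173. ] [601.9 417.8] [ 82.  126.6] 89.4 Zmed 0.012
chip [328 200   7   7  33] [331.  203.3] [502.9  -7.5] [18.7 12.3] 20.5 Zmed 0.072
chip [307 197   5   8  31] [308.8 200.6] [511.4  50.2] [10.6 18.8] 89.4 Zmed 0.07
chip [315 199   6   6  30] [317.6 201.3] [508.5  27.7] [13.2 13.4] 89.4 Zmed 0.071
```

View pics/crop1.png

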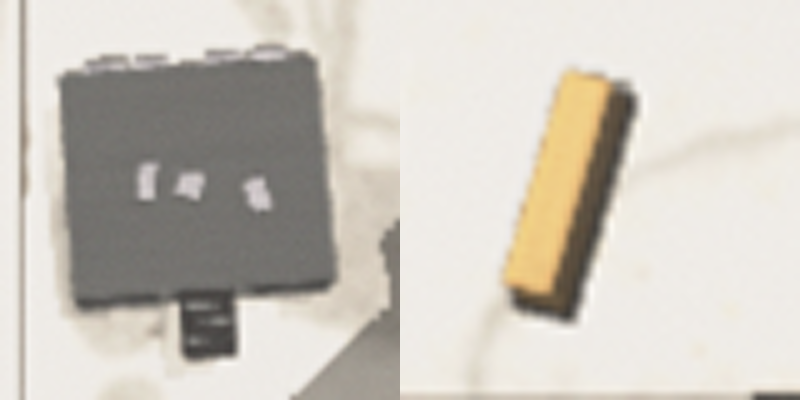

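Chips are at mag-frame x≈0 and y from about −32 to +28, so I'll sweep them sideways towards −y with the block's long axis along the magazine's x. First I'll move over the scraper.

```bash
python3 - <<'E'
from h import *
im=cv2.imread("pics/top0.png"); d=np.load("pics/top0.npy"); c=cams.calibration("top"); P=cloud(c,d)
print("monitor",[P[r,240].round(3).tolist() for r in (75,95,110,116,120)])
m=(im[...,2]>190)&(im[...,0]<150)&(P[...,2]>.03); m[:145]=0;m[205:]=0;m[:,:205]=0;m[:,240:]=0
v,u=np.nonzero(m); w=np.array([onz(c,a,b,.05)[:2]*1000 for a,b in zip(u,v)],np.float32); print(cv2.minAreaRect(w))
for px in ((292.4,180),(343.6,175.4),(347.2,221.6),(295.6,225.6)): print(onz(c,*px,.068).round(4))
E
R='"hand":[0,0,0,0,0],"dr":[[0,0,0],[0,0,0],[0,0,0],[0,0,0],[0,0,0]],'
python3 -m crank '{"hand":[0,0,0,0,0],"dr":[[0,0,0],[0,0,0],[0,0,0],[0,0,0],[0,0,0]],"translation":[[0,-0.028,-0.033],[0,-0.056,-0.066],[0,-0.084,-0.1],[0,-0.112,-0.133],[0,-0.14,-0.166]]}'
python3 -m crank '{"hand":[0,0,0,0,0],"dr":[[0,0,0],[0,0,0],[0,0,0],[0,0,0],[0,0,0]],"translation":[[0,-0.028,-0.033],[0,-0.056,-0.066],[0,-0.084,-0.1],[0,-0.112,-0.133],[0,-0.14,-0.166]]}'
```

```text
monitor [[0.755, 0.2, 0.316], [0.757, 0.218, 0.199], [0.757, 0.233, 0.097], [0.755, 0.24, 0.054], [0.758, 0.246, 0.015]]
((598.1367797851562, 297.68377685546875), (19.854324340820312, 91.4299545288086), 75.12715148925781)
[0.5686 0.0941 0.068 ]
[ 0.5798 -0.0431  0.068 ]
[ 0.455  -0.0499  0.068 ]
[0.4458 0.086  0.068 ]
time_s: 0.6
position: [0.3266, -0.2969, 0.2311]
tool_rot: [[-0.0, 0.43, -0.903], [0.001, -0.903, -0.43], [-1.0, -0.001, -0.0]]
ft_force: [-0.0, 0.4, -0.9]
grip_width: 0.0855
time_s: 1.1
position: [0.4162, -0.0991, 0.2313]
tool_rot: [[-0.0, 0.43, -0.903], [0.0, -0.903, -0.43], [-1.0, -0.0, 0.0]]
ft_force: [0.2, 0.6, -0.4]
grip_width: 0.0853
```

```bash
python3 -m crank '{"hand":[0,0,0,0,0],"dr":[[0,0,0],[0,0,0],[0,0,0],[0,0,0],[0,0,0]],"translation":[[0,-0.028,-0.033],[0,-0.056,-0.066],[0,-0.084,-0.1],[0,-0.112,-0.133],[0,-0.14,-0.167]]}' >/dev/null
python3 -m crank '{"hand":[0,0,0,0,0],"dr":[[0.14,0,0],[0.28,0,0],[0.42,0,0],[0.56,0,0],[0.705,0,0]],"translation":[[0.01,-0.028,-0.033],[0.02,-0.056,-0.066],[0.03,-0.084,-0.1],[0.04,-0.112,-0.133],[0.05,-0.14,-0.167]]}'
python3 -m crank '{"hand":[0],"dr":[[0,0,0]],"translation":[[0,0,0]]}'
python3 - <<'E'
from h import *
c=cams.calibration("wrist"); im,d=cams.get_image("wrist"); cv2.imwrite("pics/w1.png",im); np.save("pics/w1.npy",d)
P=cloud(c,d); b,g,r=[im[...,i].astype(int) for i in range(3)]
m=(r>120)&(r-b>60)&(P[...,2]>.042)&(P[...,2]<.06)
v,u=np.nonzero(m); w=np.array([onz(c,a,q,.05)[:2]*1000 for a,q in zip(u,v)],np.float32); print(len(w),cv2.minAreaRect(w),np.nanmedian(P[m],0))
print(sensors.observe()["q"])
# same look at top for notebook
im,d=cams.get_image("top"); cv2.imwrite("pics/t1.png",im); np.save("pics/t1.npy",d)
c=cams.calibration("top"); Z=cloud(c,d)[...,2]
m=((Z>.006)&(Z<.03)&(im.min(2)>120)).astype(np.uint8); m[:185]=0; m[:,:400]=0;m[:,480:]=0;m[300:]=0
n,l,st,ce=cv2.connectedComponentsWithStats(m); i=1+st[1:,4].argmax(); v,u=np.nonzero(l==i)
w=np.array([onz(c,a,q,.013)[:2]*1000 for a,q in zip(u,v)],np.float32); print("book",st[i],cv2.minAreaRect(w))
E
```

```text
time_s: 2.1
position: [0.5971, 0.2973, 0.1804]
tool_rot: [[-0.001, -0.263, -0.965], [-0.0, -0.965, 0.263], [-1.0, 0.001, 0.001]]
ft_force: [0.9, -0.5, -0.7]
grip_width: 0.0853
time_s: 2.2
position: [0.5968, 0.2995, 0.1778]
tool_rot: [[-0.004, -0.258, -0.966], [-0.0, -0.966, 0.258], [-1.0, 0.001, 0.004]]
ft_force: [-0.5, -0.5, -0.4]
grip_width: 0.0853
166 ((596.9782104492188, 300.589111328125), (16.855762481689453, 83.61831665039062), 74.81990814208984) [0.63027775 0.2940881  0.04957023]
[1.63481043e+01 3.58867751e+01 5.83779538e+01 2.31754176e-03
 8.59240198e+01 1.21109344e+02]
book [ 414  198   57   83 3716] ((413.272705078125, -314.2217712402344), (152.8943328857422, 212.56716918945312), 83.99856567382812)
```

View pics/w1.png

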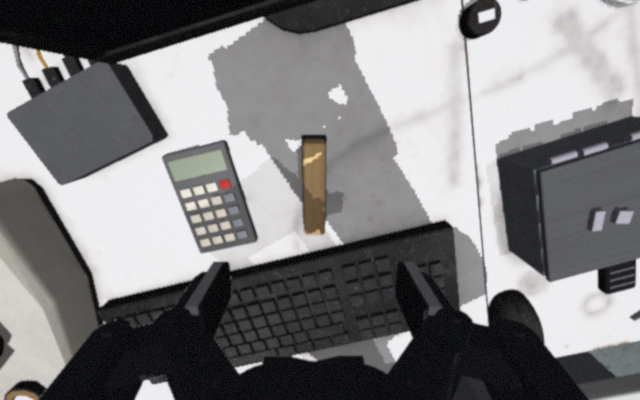

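The wrist view shows the block upright in the image at about (314,185), between the finger tips. I'll refine it with a looser hue mask that copes with the shadow.

Run:
```python
from h import *
im=cv2.imread("pics/w1.png"); d=np.load("pics/w1.npy"); c=cams.calibration("wrist")
h=cv2.cvtColor(im,cv2.COLOR_BGR2HSV); P=cloud(c,d)
m=(h[...,1]>80)&(h[...,0]<30)&(P[...,2]>.044); m[:120]=0;m[250:]=0;m[:,290:340]&=True;m[:,:290]=0;m[:,340:]=0
v,u=np.nonzero(m); w=np.array([onz(c,a,q,.05)[:2]*1000 for a,q in zip(u,v)],np.float32); print(len(w),cv2.minAreaRect(w),P[m].mean(0))
s=sensors.observe(); print(s["position"],tool([.598,.2985,.016]))
```

```text
1930 ((599.9456787109375, 294.7795104980469), (20.82130241394043, 92.75051879882812), 75.93677520751953) [0.60323787 0.29358274 0.0518715 ]
[0.59657503 0.29610331 0.18011796] [ 0.16411311 -0.0028815  -0.00103031]
```

```bash
python3 -m crank '{"hand":[0,0,0,0,0],"dr":[[0,0,0],[0,0,0],[0,0,0],[0,0,0],[0,0,0]],"translation":[[0.04,-0.001,-0.002],[0.08,-0.001,-0.002],[0.12,-0.001,-0.002],[0.15,-0.001,-0.002],[0.164,-0.001,-0.002]]}' 
python3 -m crank '{"hand":[130,220,255,255,255],"dr":[[0,0,0],[0,0,0],[0,0,0],[0,0,0],[0,0,0]],"translation":[[0,0,0],[0,0,0],[0,0,0],[0,0,0],[0,0,0]]}' 60
python3 -m crank '{"hand":[255,255,255],"dr":[[0,0,0],[0,0,0],[0,0,0]],"translation":[[0,0,0],[0,0,0],[0,0,0]]}'
```

```text
time_s: 2.8
position: [0.598, 0.2945, 0.0153]
tool_rot: [[-0.004, -0.258, -0.966], [-0.001, -0.966, 0.258], [-1.0, 0.002, 0.003]]
ft_force: [-0.4, 0.0, 0.2]
grip_width: 0.0854
time_s: 3.3
position: [0.5997, 0.2963, 0.0188]
tool_rot: [[0.002, -0.257, -0.966], [0.001, -0.966, 0.257], [-1.0, -0.001, -0.002]]
ft_force: [-0.1, 0.4, 8.3]
grip_width: 0.0212
time_s: 3.6
position: [0.5997, 0.2963, 0.0189]
tool_rot: [[0.002, -0.257, -0.966], [0.001, -0.966, 0.257], [-1.0, -0.001, -0.002]]
ft_force: [-0.7, -0.4, 6.9]
grip_width: 0.0216
```

```bash
python3 -m crank '{"hand":[255,255,255,255],"dr":[[0,0,0],[0,0,0],[0,0,0],[0,0,0]],"translation":[[-0.02,0,0],[-0.06,0,0],[-0.1,0,0],[-0.13,0,0]]}' 
python3 -m crank '{"hand":[255,255,255,255,255],"dr":[[-0.06,0,0],[-0.13,0,0],[-0.2,0,0],[-0.27,0,0],[-0.33,0,0]],"translation":[[0,0.045,0.006],[0,0.095,0.013],[0,0.142,0.019],[0,0.19,0.026],[0,0.236,0.032]]}'
python3 -m crank '{"hand":[255,255],"dr":[[0,0,0],[0,0,0]],"translation":[[0,0,0],[0,0,0]]}'
python3 - <<'E'
from h import *
c=cams.calibration("wrist"); im,d=cams.get_image("wrist"); cv2.imwrite("pics/w2.png",im); np.save("pics/w2.npy",d); np.save("pics/w2T.npy",c["extrinsics"])
s=sensors.observe(); print(s["position"],s["tool_rot"].round(3),s["ft_force"])
E
```

```text
time_s: 4.0
position: [0.5993, 0.2962, 0.15]
tool_rot: [[0.002, -0.257, -0.966], [0.001, -0.966, 0.257], [-1.0, -0.001, -0.002]]
ft_force: [1.4, -0.7, -1.7]
grip_width: 0.021
time_s: 4.5
position: [0.5062, 0.0747, 0.1475]
tool_rot: [[0.0, 0.073, -0.997], [-0.0, -0.997, -0.073], [-1.0, 0.0, -0.0]]
ft_force: [1.1, -1.0, -0.9]
grip_width: 0.0212
time_s: 4.7
position: [0.5074, 0.0757, 0.1477]
tool_rot: [[0.0, 0.067, -0.998], [0.0, -0.998, -0.067], [-1.0, -0.0, -0.0]]
ft_force: [0.0, 0.4, -2.5]
grip_width: 0.0211
[0.50769758 0.0764488  0.14755349] [[ 0.001  0.069 -0.998]
 [ 0.    -0.998 -0.069]
 [-1.    -0.    -0.001]] [ 0.19356875  0.30528371 -0.567094  ]
```

View pics/w2.png

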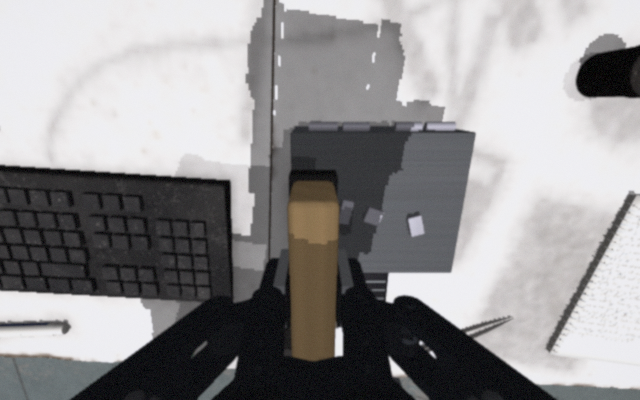

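Block held straight and aligned with the cover. Chips are at (346,212), (374,216) and (416,225), all to the right of the block, and the cover's left edge is just left of it. Lowering until it touches.

```bash
python3 -m crank '{"hand":[255,255,255],"dr":[[0,0,0],[0,0,0],[0,0,0]],"translation":[[0.03,0,0],[0.052,0,0],[0.056,0,0]]}' 
python3 -m crank '{"hand":[255,255],"dr":[[0,0,0],[0,0,0]],"translation":[[0.002,0,0],[0.004,0,0]]}' 
python3 -m crank '{"hand":[255,255],"dr":[[0,0,0],[0,0,0]],"translation":[[0.002,0,0],[0.002,0,0]]}'
```

```text
time_s: 5.05
position: [0.5066, 0.0775, 0.0892]
tool_rot: [[-0.004, 0.071, -0.997], [0.0, -0.997, -0.071], [-1.0, -0.001, 0.004]]
ft_force: [-0.4, 0.2, -1.0]
grip_width: 0.0213
time_s: 5.25
position: [0.5082, 0.0767, 0.0881]
tool_rot: [[0.002, 0.071, -0.998], [-0.0, -0.998, -0.071], [-1.0, 0.0, -0.002]]
ft_force: [0.2, -0.2, -1.1]
grip_width: 0.0215
time_s: 5.45
position: [0.5081, 0.0765, 0.0868]
tool_rot: [[0.003, 0.07, -0.998], [0.0, -0.998, -0.07], [-1.0, 0.0, -0.003]]
ft_force: [-1.1, 2.6, 5.8]
grip_width: 0.0211
```

```bash
python3 -m crank '{"hand":[255,255,255,255,255],"dr":[[0,0,0],[0,0,0],[0,0,0],[0,0,0],[0,0,0]],"translation":[[0,0.01,0],[0,0.025,0],[0,0.04,0],[0,0.055,0],[0,0.07,0]]}' 
python3 -m crank '{"hand":[255,255,255,255,255],"dr":[[0,0,0],[0,0,0],[0,0,0],[0,0,0],[0,0,0]],"translation":[[0,0.015,0],[0,0.03,0],[0,0.045,0],[0,0.06,0],[0,0.072,0]]}' 
python3 -m crank '{"hand":[255,255,255,255,255],"dr":[[0,0,0],[0,0,0],[0,0,0],[0,0,0],[0,0,0]],"translation":[[0,0,0],[-0.03,0,0],[-0.06,0,0],[-0.06,-0.05,0],[-0.06,-0.1,0]]}' 
python3 -m crank '{"hand":[255,255,255],"dr":[[0,0,0],[0,0,0],[0,0,0]],"translation":[[0,-0.045,0],[0,-0.09,0],[0,-0.14,0]]}'
python3 - <<'E'
from h import *
im,d=cams.get_image("wrist"); cv2.imwrite("pics/w3.png",im)
t,_=cams.get_image("top"); cv2.imwrite("pics/t3.png",t); t=cv2.resize(t[120:260,260:420],None,fx=2.8,fy=2.8)
cv2.imwrite("pics/v3.png",np.hstack([cv2.resize(im,None,fx=.54,fy=.54)[:216], np.zeros((216,2,3),np.uint8), cv2.resize(t,(448,392))[:216]]) if 0 else t)
im,_=cams.get_image("scene"); cv2.imwrite("pics/s3.png",im)
E
```

```text
time_s: 5.95
position: [0.5131, 0.0063, 0.0867]
tool_rot: [[0.003, 0.07, -0.998], [0.001, -0.998, -0.07], [-1.0, -0.0, -0.003]]
ft_force: [-0.2, 4.5, 6.3]
grip_width: 0.0211
time_s: 6.45
position: [0.5179, -0.0662, 0.0864]
tool_rot: [[0.002, 0.069, -0.998], [-0.0, -0.998, -0.069], [-1.0, 0.001, -0.002]]
ft_force: [-0.1, 1.2, -2.2]
grip_width: 0.0211
time_s: 6.95
position: [0.5105, 0.0351, 0.1462]
tool_rot: [[0.002, 0.067, -0.998], [-0.0, -0.998, -0.067], [-1.0, 0.0, -0.002]]
ft_force: [0.5, 1.0, -1.6]
grip_width: 0.0213
time_s: 7.25
position: [0.5, 0.1759, 0.1455]
tool_rot: [[0.0, 0.069, -0.998], [-0.0, -0.998, -0.069], [-1.0, 0.0, -0.0]]
ft_force: [1.8, -0.2, -1.1]
grip_width: 0.0209
```

View pics/w3.png

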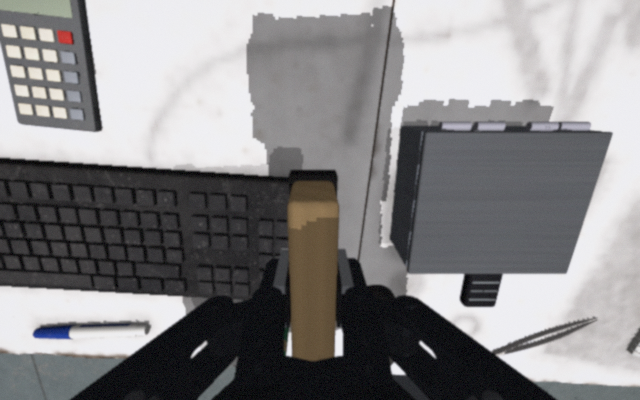

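The cover is bare and the block is still held straight. Next I'll stand it back on the clear bench near its old place.

```bash
python3 -m crank '{"hand":[255,255,255,255],"dr":[[0,0,0],[0,0,0],[0,0,0],[0,0,0]],"translation":[[0,-0.03,-0.034],[0,-0.06,-0.07],[0,-0.09,-0.105],[0,-0.097,-0.112]]}' 
python3 -m crank '{"hand":[255,255,255,255,255],"dr":[[0,0,0],[0,0,0],[0,0,0],[0,0,0],[0,0,0]],"translation":[[0.04,0,0],[0.08,0,0],[0.11,0,0],[0.122,0,0],[0.126,0,0]]}' 
python3 -m crank '{"hand":[255,255],"dr":[[0,0,0],[0,0,0]],"translation":[[0.001,0,0],[0.002,0,0]]}'
```

```text
time_s: 7.8
position: [0.6078, 0.2802, 0.1443]
tool_rot: [[0.001, 0.07, -0.998], [0.0, -0.998, -0.07], [-1.0, -0.0, -0.001]]
ft_force: [-1.4, -1.2, -1.2]
grip_width: 0.0213
time_s: 8.3
position: [0.6054, 0.2778, 0.0189]
tool_rot: [[-0.002, 0.069, -0.998], [-0.001, -0.998, -0.069], [-1.0, 0.001, 0.002]]
ft_force: [-0.8, -0.3, 1.0]
grip_width: 0.0212
time_s: 8.5
position: [0.6065, 0.2785, 0.0188]
tool_rot: [[0.003, 0.069, -0.998], [0.001, -0.998, -0.069], [-1.0, -0.0, -0.003]]
ft_force: [-2.6, -1.7, 7.9]
grip_width: 0.0212
```

```bash
python3 -m crank '{"hand":[200,120,60,0,0],"dr":[[0,0,0],[0,0,0],[0,0,0],[0,0,0],[0,0,0]],"translation":[[0,0,0],[0,0,0],[0,0,0],[0,0,0],[-0.01,0,0]]}' 
python3 -m crank '{"hand":[0,0,0],"dr":[[0,0,0],[0,0,0],[0,0,0]],"translation":[[-0.05,0,0],[-0.1,0,0],[-0.13,0,0]]}'
python3 - <<'E'
from h import *
im,d=cams.get_image("wrist"); cv2.imwrite("pics/w4.png",im)
s=sensors.observe(); print(s["position"])
c=cams.calibration("wrist")
def pose(R,p): T=np.eye(4);T[:3,:3]=R;T[:3,3]=p;return T
H=np.linalg.inv(pose(s["tool_rot"],s["position"]))@c["extrinsics"]
R=np.array([[0,.069,-.998],[0,-.998,-.069],[-1,0,0]])
c["extrinsics"]=pose(R,[.5,.176,.1455])@H
for n,u,v in (("FL",408,272),("FR",567,272),("BL",425,133),("BR",611,133),("tipL",462,303),("tipR",496,307),("tbaseL",468,272),("tbaseR",502,272)): print(n,onz(c,u,v,.068).round(4))
E
```

```text
time_s: 9.0
position: [0.6048, 0.2784, 0.0264]
tool_rot: [[-0.003, 0.07, -0.998], [-0.001, -0.998, -0.07], [-1.0, 0.001, 0.003]]
ft_force: [0.2, -0.3, -0.7]
grip_width: 0.0779
time_s: 9.3
position: [0.6064, 0.2789, 0.1625]
tool_rot: [[0.006, 0.07, -0.998], [0.002, -0.998, -0.07], [-1.0, -0.001, -0.006]]
ft_force: [1.0, -0.4, -0.7]
grip_width: 0.0855
[0.60768364 0.2792824  0.16681941]
FL [0.4503 0.0896 0.068 ]
FR [ 0.4599 -0.0493  0.068 ]
BL [0.5687 0.0979 0.068 ]
BR [ 0.5782 -0.0397  0.068 ]
tipL [0.4215 0.0348 0.068 ]
tipR [0.4193 0.0026 0.068 ]
tbaseL [0.4539 0.0372 0.068 ]
tbaseR [0.456  0.0075 0.068 ]
```

```bash
python3 -m crank '{"hand":[0,0,0,0],"dr":[[0,0,0],[0,0,0],[0,0,0],[0,0,0]],"translation":[[0,0.031,0.025],[0,0.062,0.05],[0,0.093,0.075],[0,0.124,0.1]]}' 
python3 -m crank '{"hand":[0,0,0,0,0],"dr":[[0,0,0],[0,0,0],[0,0,0],[0,0,0],[0,0,0]],"translation":[[0,0.031,0.025],[0,0.062,0.05],[0,0.093,0.075],[0.0,0.124,0.1],[0.0,0.124,0.1]]}' 
python3 -m crank '{"hand":[0],"dr":[[0,0,0]],"translation":[[0,0,0]]}'
python3 - <<'E'
from h import *
c=cams.calibration("wrist");im,d=cams.get_image("wrist"); cv2.imwrite("pics/w5.png",im)
s=sensors.observe(); print(s["position"],tool([.4245,.017,.046]))
t,_=cams.get_image("scene"); cv2.imwrite("pics/s5.png",t)
P=c["extrinsics"]
v=np.vstack([im[150:400,100:540],]); cv2.imwrite("pics/v5.png",np.hstack([cv2.resize(v,(400,228)),cv2.resize(t[140:300,200:440],(400,267))[:228]]))
E
```

```text
time_s: 9.75
position: [0.5133, 0.1469, 0.1578]
tool_rot: [[0.001, 0.07, -0.998], [0.0, -0.998, -0.07], [-1.0, 0.0, -0.001]]
ft_force: [1.8, -0.5, 0.1]
grip_width: 0.0857
time_s: 10.25
position: [0.4214, 0.015, 0.1578]
tool_rot: [[-0.0, 0.066, -0.998], [-0.001, -0.998, -0.066], [-1.0, 0.001, 0.001]]
ft_force: [-0.5, 0.4, -0.5]
grip_width: 0.0852
time_s: 10.35
position: [0.4235, 0.0168, 0.1579]
tool_rot: [[0.001, 0.068, -0.998], [-0.0, -0.998, -0.068], [-1.0, 0.0, -0.001]]
ft_force: [-0.0, -0.1, -0.6]
grip_width: 0.0857
[0.42381302 0.01735568 0.15776916] [ 0.1117699   0.0003915  -0.00053015]
```

View pics/w5.png

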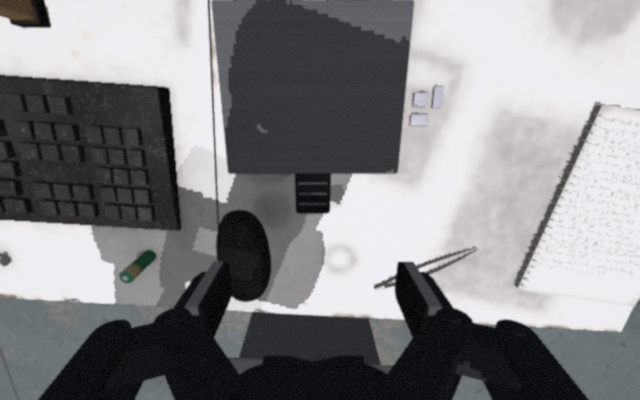

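The wrist view shows all three chips on the bench right of the magazine at (420,100), (438,96) and (419,120). The tongue is centred at (313,195) between the fingers. I'll part-close the jaws to stay clear of the mouse at (243,255), then descend and grip.

```bash
python3 -m crank '{"hand":[100,100,100,100,100],"dr":[[0,0,0],[0,0,0],[0,0,0],[0,0,0],[0,0,0]],"translation":[[0.02,0,0],[0.05,0,0],[0.08,0,0],[0.105,0,0],[0.112,0,0]]}' 
python3 -m crank '{"hand":[150,255,255,255],"dr":[[0,0,0],[0,0,0],[0,0,0],[0,0,0]],"translation":[[0,0,0],[0,0,0],[0,0,0],[0,0,0]]}' 30
```

```text
time_s: 10.95
position: [0.4228, 0.0182, 0.0434]
tool_rot: [[-0.004, 0.071, -0.997], [0.001, -0.997, -0.071], [-1.0, -0.001, 0.004]]
ft_force: [-0.6, -0.2, 0.7]
grip_width: 0.052
time_s: 11.35
position: [0.4239, 0.0172, 0.0462]
tool_rot: [[0.002, 0.07, -0.998], [-0.0, -0.998, -0.07], [-1.0, 0.0, -0.002]]
ft_force: [1.1, -0.0, 0.5]
grip_width: 0.029
```

```bash
python3 -m crank '{"hand":[255,255,255,255,255],"dr":[[0,0,0],[0,0,0],[0,0,0],[0,0,0],[0,0,0]],"translation":[[-0.015,0,-0.0007],[-0.0298,0,-0.003],[-0.0443,0,-0.0067],[-0.0584,0,-0.0118],[-0.0719,0,-0.0184]]}' 
python3 -m crank '{"hand":[255,255,255,255,255],"dr":[[0,0,0],[0,0,0],[0,0,0],[0,0,0],[0,0,0]],"translation":[[-0.0153,0,-0.0095],[-0.0292,0,-0.0208],[-0.0418,0,-0.0337],[-0.0527,0,-0.0481],[-0.0618,0,-0.0636]]}'
python3 - <<'E'
from h import *
t,_=cams.get_image("scene"); cv2.imwrite("pics/s6.png",cv2.resize(t[100:300,220:440],None,fx=2.5,fy=2.5))
E
```

```text
time_s: 11.85
position: [0.4418, 0.0185, 0.1182]
tool_rot: [[0.001, 0.07, -0.998], [-0.0, -0.998, -0.07], [-1.0, 0.0, -0.001]]
ft_force: [4.0, 0.1, -5.5]
grip_width: 0.0294
time_s: 12.35
position: [0.5046, 0.0228, 0.1798]
tool_rot: [[-0.002, 0.07, -0.998], [-0.001, -0.998, -0.07], [-1.0, 0.0, 0.002]]
ft_force: [-1.4, -3.7, -5.8]
grip_width: 0.0294
```

View pics/s6.png

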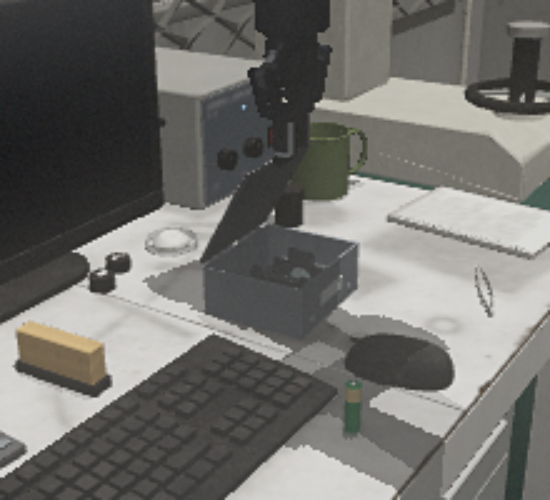

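The cover is lifting, still gripped at (285,140), and the scraper stands upright at (60,355). I'll continue to the stop.

```bash
python3 -m crank '{"hand":[255,255,255,255,255],"dr":[[0,0,0],[0,0,0],[0,0,0],[0,0,0],[0,0,0]],"translation":[[-0.0072,0,-0.0165],[-0.0123,0,-0.0337],[-0.0154,0,-0.0514],[-0.0163,0,-0.0694],[-0.015,0,-0.0873]]}' 
python3 -m crank '{"hand":[255,255,255],"dr":[[0,0,0],[0,0,0],[0,0,0]],"translation":[[0.002,0,-0.0119],[0.0045,0,-0.022],[0.006,0,-0.026]]}'
python3 -m crank '{"hand":[255],"dr":[[0,0,0]],"translation":[[0.001,0,-0.004]]}'
python3 -m crank '{"hand":[255,255],"dr":[[0,0,0],[0,0,0]],"translation":[[0.001,0,-0.004],[0.001,0,-0.004]]}'
```

```text
time_s: 12.9
position: [0.5924, 0.0288, 0.1953]
tool_rot: [[0.001, 0.07, -0.998], [-0.001, -0.998, -0.07], [-1.0, 0.001, -0.001]]
ft_force: [-2.4, -2.5, 3.6]
grip_width: 0.0295
time_s: 13.2
position: [0.6191, 0.0306, 0.1896]
tool_rot: [[0.004, 0.07, -0.998], [-0.001, -0.998, -0.07], [-1.0, 0.001, -0.003]]
ft_force: [-0.7, -1.7, 9.5]
grip_width: 0.0293
time_s: 13.3
position: [0.6225, 0.0308, 0.1886]
tool_rot: [[0.003, 0.07, -0.998], [-0.001, -0.998, -0.07], [-1.0, 0.001, -0.003]]
ft_force: [-1.5, -1.8, 5.9]
grip_width: 0.0292
time_s: 13.5
position: [0.6243, 0.031, 0.1878]
tool_rot: [[-0.003, 0.069, -0.998], [-0.001, -0.998, -0.069], [-1.0, 0.001, 0.003]]
ft_force: [-13.0, -1.9, 13.9]
grip_width: 0.0291
```

```bash
python3 -m crank '{"hand":[255,255],"dr":[[0,0,0],[0,0,0]],"translation":[[0.001,0,-0.004],[0.001,0,-0.004]]}'
python3 -c "
from h import *
s=sensors.observe();p=s['position'];h=np.array([.5133+.0599,.0232+.0042,.062]);g=p+[0,0,.016];print(p,np.arctan2(g[2]-.062,-(g-h)@[.9976,.0698,0]),np.linalg.norm(g-h))"
```

```text
time_s: 13.7
position: [0.625, 0.0311, 0.1874]
tool_rot: [[-0.011, 0.069, -0.998], [-0.002, -0.998, -0.069], [-1.0, 0.001, 0.011]]
ft_force: [-32.5, -5.9, 23.1]
grip_width: 0.0294
[0.62501252 0.03105005 0.18742141] 1.9227921867566005 0.1506581360479808
```

```bash
python3 -m crank '{"hand":[180,100,60,60,60],"dr":[[0,0,0],[0,0,0],[0,0,0],[0,0,0],[0,0,0]],"translation":[[0,0,0],[0,0,0],[0,0,0],[-0.035,0,0],[-0.07,0,0]]}' 
python3 -m crank '{"hand":[60,60,60,60,60],"dr":[[0,0,0],[0,0,0],[0,0,0],[0,0,0],[0,0,0]],"translation":[[0,0,0.045],[0,0,0.09],[0,0,0.135],[0,0,0.18],[0,0,0.2]]}' 
python3 -m crank '{"hand":[60,60],"dr":[[0,0,0],[0,0,0]],"translation":[[0.03,0,0],[0.03,0,0]]}'
python3 - <<'E'
from h import *
c=cams.calibration("wrist");im,d=cams.get_image("wrist"); cv2.imwrite("pics/w7.png",im); np.save("pics/w7.npy",d); np.save("pics/w7T.npy",c["extrinsics"])
s=sensors.observe(); print(s["position"])
t,_=cams.get_image("scene"); cv2.imwrite("pics/s7.png",t)
t,_=cams.get_image("top"); cv2.imwrite("pics/t7.png",t)
E
```

```text
time_s: 14.2
position: [0.6299, 0.0318, 0.2551]
tool_rot: [[-0.002, 0.07, -0.998], [0.001, -0.998, -0.07], [-1.0, -0.001, 0.002]]
ft_force: [-0.3, -0.2, 0.5]
grip_width: 0.0652
time_s: 14.7
position: [0.4276, 0.0181, 0.2552]
tool_rot: [[0.0, 0.07, -0.998], [0.0, -0.998, -0.07], [-1.0, -0.0, -0.0]]
ft_force: [0.8, 0.8, 0.7]
grip_width: 0.0654
time_s: 14.9
position: [0.429, 0.0181, 0.2231]
tool_rot: [[-0.004, 0.069, -0.998], [0.001, -0.998, -0.069], [-1.0, -0.001, 0.004]]
ft_force: [-0.5, 1.0, 0.9]
grip_width: 0.0654
[0.43018454 0.01786021 0.2245539 ]
```

View pics/w7.png

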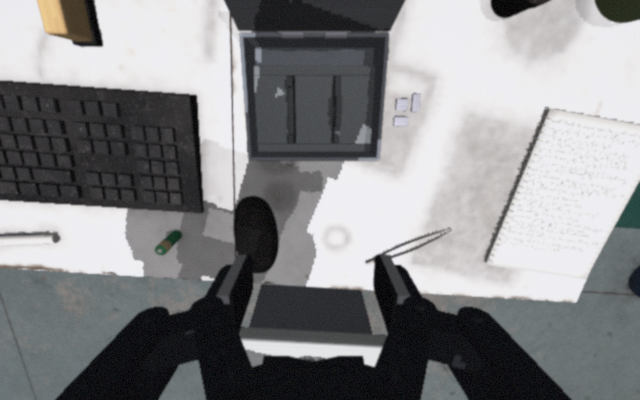

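The open magazine shows plates at (291,110) and (335,110). I'll brighten a crop to tell them apart.

Run:
```python
from h import *
im=cv2.imread("pics/w7.png")[25:165,235:400]; d=np.load("pics/w7.npy"); c=cams.calibration("wrist"); c["extrinsics"]=np.load("pics/w7T.npy")
b=np.clip(255*(im/255.)**.45,0,255).astype(np.uint8)
s=cv2.imread("pics/s7.png")[190:250,290:370]; s=np.clip(255*(s/255.)**.5,0,255).astype(np.uint8)
cv2.imwrite("pics/v7.png",np.hstack([cv2.resize(b,(440,373)),cv2.resize(s,(350,262)) if 0 else cv2.copyMakeBorder(cv2.resize(s,(350,262)),0,111,0,0,0)]))
Z=cloud(c,d)
np.set_printoptions(linewidth=200)
for u in (289,291,293,333,335,337): print(u,(Z[75:146:5,u,2]*1000).round(0))
```

```text
289 [47. 49. 50. 40. 40. 40. 40. 39. 39. 38. 40. 39. 50. 50. 23.]
291 [39. 49. 49. 38. 40. 39. 39. 41. 41. 40. 39. 40. 50. 49. 24.]
293 [15. 25. 26. 29. 30. 31. 34. 35. 36. 38. 39. 39. 44. 46. 24.]
333 [17. 14. 17. 18. 20. 16. 10. 11. 10. 15. 33. 35. 38. 39. 24.]
335 [38. 40. 40. 41. 40. 54. 56. 56. 55. 54. 55. 38. 39. 40. 22.]
337 [38. 40. 39. 41. 54. 55. 54. 56. 56. 54. 55. 40. 41. 40. 24.]
```

View pics/v7.png

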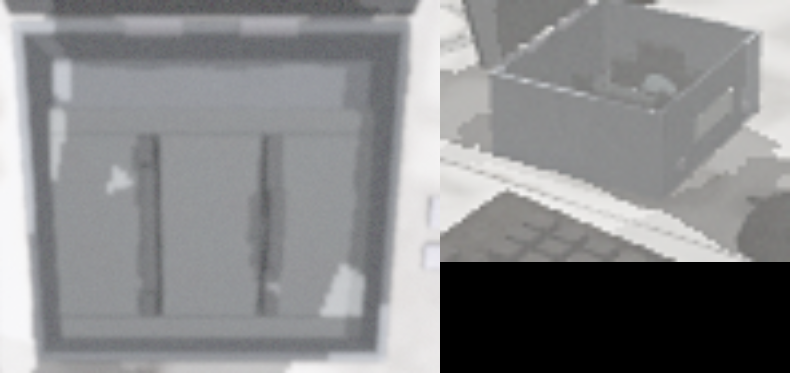

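Depth settles it. The left plate has 50 mm ears with a 40 mm middle, so it is the blank. The right one has a middle tab at 55 mm, so it is the filter. Now to locate the tab.

Run:
```python
from h import *
d=np.load("pics/w7.npy"); c=cams.calibration("wrist"); c["extrinsics"]=np.load("pics/w7T.npy")
P=cloud(c,d); Z=P[...,2]
def f(u0,u1,v0,v1,z0,z1):
    m=np.zeros(Z.shape,bool); m[v0:v1,u0:u1]=1; m&=(Z>z0)&(Z<z1); w=P[m][:,:2].astype(np.float32)*1000
    print(m.sum(),P[m].mean(0).round(4),cv2.minAreaRect(w))
f(325,345,90,140,.050,.062); f(325,345,70,145,.034,.062); f(282,297,70,145,.034,.056); f(240,390,30,160,.058,.07)
print(tool([.505,-.0024,.10]),sensors.observe()["position"])
```

```text
189 [ 0.5078 -0.001   0.0555] ((507.4051208496094, -1.0882716178894043), (29.15361213684082, 5.960836410522461), 3.214012622833252)
450 [ 0.5084 -0.0007  0.0464] ((506.95635986328125, -1.0625638961791992), (69.56535339355469, 6.169723987579346), 3.3375980854034424)
419 [0.505  0.0484 0.0423] ((503.56097412109375, 48.635719299316406), (69.33223724365234, 6.18577241897583), 3.8908605575561523)
2376 [0.5316 0.0251 0.06  ] ((516.1549072265625, 24.453533172607422), (119.83452606201172, 140.12098693847656), 3.9531476497650146)
[ 0.12585156  0.02510142 -0.07190981] [0.43139087 0.01763525 0.22577759]
```

```bash
python3 -m crank '{"hand":[165,165,165,165,165],"dr":[[0,0,0],[0,0,0],[0,0,0],[0,0,0],[0,0,0]],"translation":[[0,0.012,-0.037],[0,0.0243,-0.0735],[0.04,0.0243,-0.0735],[0.085,0.0243,-0.0735],[0.12,0.0243,-0.0735]]}' 
python3 -m crank '{"hand":[165,165],"dr":[[0,0,0],[0,0,0]],"translation":[[0,0,0],[0,0,0]]}'
python3 - <<'E'
from h import *
c=cams.calibration("wrist");im,d=cams.get_image("wrist"); cv2.imwrite("pics/w8.png",im); np.save("pics/w8.npy",d)
s=sensors.observe(); print(s["position"],tool([.5065,-.0015,.032]),s["grip_width"])
b=np.clip(255*(im/255.)**.5,0,255).astype(np.uint8); cv2.imwrite("pics/v8.png",b)
E
```

```text
time_s: 15.55
position: [0.5062, -0.0014, 0.1036]
tool_rot: [[0.0, 0.07, -0.998], [0.0, -0.998, -0.07], [-1.0, -0.0, -0.0]]
ft_force: [1.4, -0.6, 1.0]
grip_width: 0.0302
time_s: 15.75
position: [0.5068, -0.0015, 0.1063]
tool_rot: [[0.001, 0.07, -0.998], [-0.0, -0.998, -0.07], [-1.0, 0.0, -0.001]]
ft_force: [0.2, 0.0, 0.8]
grip_width: 0.0301
[ 0.50712312 -0.00163935  0.10706732] [ 0.07506469 -0.00025725  0.00085817] 0.030278555985260497
```

View pics/v8.png

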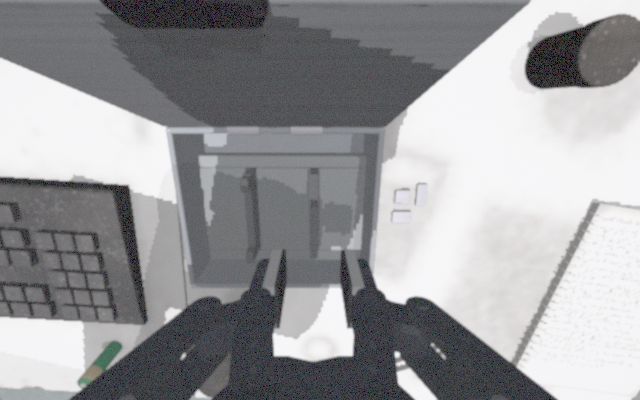

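The filter tab at (314,210) lines up with the jaw midline (~313) and the blank at (251,215) is outside the fingers. Descending and gripping.

```bash
python3 -m crank '{"hand":[165,165,165,165],"dr":[[0,0,0],[0,0,0],[0,0,0],[0,0,0]],"translation":[[0.03,0,0],[0.055,0,0],[0.07,0,0],[0.074,0,0]]}' 
python3 -m crank '{"hand":[200,255,255,255,255],"dr":[[0,0,0],[0,0,0],[0,0,0],[0,0,0],[0,0,0]],"translation":[[0,0,0],[0,0,0],[0,0,0],[0,0,0],[0,0,0]]}' 40
```

```text
time_s: 16.2
position: [0.5065, -0.0015, 0.0317]
tool_rot: [[0.001, 0.07, -0.998], [-0.0, -0.998, -0.07], [-1.0, 0.0, -0.001]]
ft_force: [-0.8, -0.2, -0.1]
grip_width: 0.0303
time_s: 16.7
position: [0.5067, -0.0015, 0.0326]
tool_rot: [[0.003, 0.07, -0.998], [-0.001, -0.998, -0.07], [-1.0, 0.001, -0.003]]
ft_force: [-0.9, 1.6, 8.6]
grip_width: 0.0053
```

```bash
python3 -m crank '{"hand":[255,255,255,255,255],"dr":[[0,0,0],[0,0,0],[0,0,0],[0,0,0],[0,0,0]],"translation":[[-0.004,0,0],[-0.01,0,0],[-0.018,0,0],[-0.028,0,0],[-0.045,0,0]]}' 
python3 -m crank '{"hand":[255,255,255,255,255],"dr":[[0,0,0],[0,0,0],[0,0,0],[0,0,0],[0,0,0]],"translation":[[-0.03,0,0],[-0.06,0,0],[-0.09,0,0],[-0.12,0,0],[-0.15,0,0]]}' 
python3 -m crank '{"hand":[255],"dr":[[0,0,0]],"translation":[[0,0,0]]}'
python3 - <<'E'
from h import *
im,d=cams.get_image("wrist"); b=np.clip(255*(im/255.)**.5,0,255).astype(np.uint8)
s,_=cams.get_image("scene"); cv2.imwrite("pics/s9.png",s)
cv2.imwrite("pics/v9.png",np.hstack([cv2.resize(b,(440,275)),cv2.resize(s[80:270,250:470],(318,275))]))
print(sensors.observe()["position"],tool([.413,-.314,.2275]),sensors.observe()["grip_width"])
E
```

```text
time_s: 17.2
position: [0.5052, -0.0013, 0.0766]
tool_rot: [[-0.001, 0.07, -0.998], [0.0, -0.998, -0.07], [-1.0, -0.0, 0.001]]
ft_force: [0.3, -0.5, 0.1]
grip_width: 0.0053
time_s: 17.7
position: [0.5052, -0.0013, 0.2281]
tool_rot: [[0.0, 0.07, -0.998], [-0.0, -0.998, -0.07], [-1.0, 0.0, -0.0]]
ft_force: [0.0, -0.2, -0.8]
grip_width: 0.0054
time_s: 17.8
position: [0.5068, -0.0016, 0.2305]
tool_rot: [[0.008, 0.07, -0.998], [-0.002, -0.998, -0.07], [-1.0, 0.002, -0.008]]
ft_force: [0.2, -0.8, -0.3]
grip_width: 0.0053
[ 0.50538219 -0.00131349  0.22643267] [-0.00107864  0.30547806  0.11397567] 0.004882766839230087
```

View pics/v9.png

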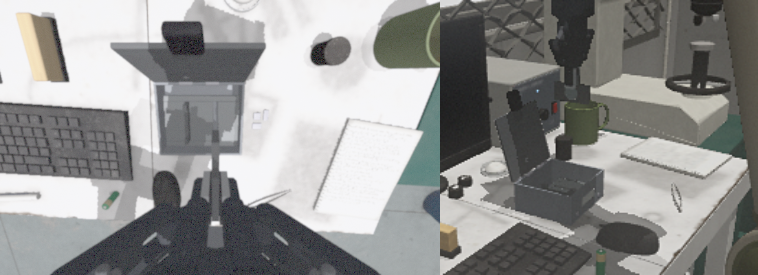

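The filter hangs in the jaws, the blank is still in its slot and the cover stays open. Carrying it to the notebook.

```bash
python3 -m crank '{"hand":[255,255,255,255,255],"dr":[[0,0,0],[0,0,0],[0,0,0],[0,0,0],[0,0,0]],"translation":[[0,0.02,0.007],[0,0.055,0.021],[0,0.095,0.035],[0,0.135,0.05],[0,0.175,0.065]]}' 
python3 -m crank '{"hand":[255,255,255,255,255],"dr":[[0,0,0],[0,0,0],[0,0,0],[0,0,0],[0,0,0]],"translation":[[0.005,0.04,0.015],[0.015,0.075,0.028],[0.025,0.105,0.04],[0.033,0.122,0.046],[0.036,0.13,0.049]]}' 
python3 -m crank '{"hand":[255,255,255,255,255],"dr":[[0,0,0],[0,0,0],[0,0,0],[0,0,0],[0,0,0]],"translation":[[0,0,0],[0,0,0],[0,0,0],[0,0,0],[0,0,0]]}'
python3 - <<'E'
from h import *
im,d=cams.get_image("wrist"); b=np.clip(255*(im/255.)**.6,0,255).astype(np.uint8)
s,_=cams.get_image("scene"); t,_=cams.get_image("top")
cv2.imwrite("pics/v10.png",np.hstack([cv2.resize(b,(400,250)),cv2.resize(s[80:280,240:560],(400,250))])); cv2.imwrite("pics/t10.png",t)
o=sensors.observe(); print(o["position"],o["tool_rot"].round(3),o["grip_width"],o["qvel"].round(2))
E
```

```text
time_s: 18.4
position: [0.4518, -0.1815, 0.2248]
tool_rot: [[-0.002, 0.07, -0.998], [0.002, -0.998, -0.07], [-1.0, -0.002, 0.002]]
ft_force: [1.0, -0.1, -1.2]
grip_width: 0.0052
time_s: 18.9
position: [0.412, -0.3144, 0.188]
tool_rot: [[-0.003, 0.068, -0.998], [0.003, -0.998, -0.068], [-1.0, -0.003, 0.002]]
ft_force: [0.8, -0.4, -0.1]
grip_width: 0.0051
time_s: 19.4
position: [0.4135, -0.3131, 0.1903]
tool_rot: [[0.0, 0.071, -0.998], [-0.0, -0.998, -0.071], [-1.0, 0.0, -0.0]]
ft_force: [-0.6, -0.3, -1.0]
grip_width: 0.0052
[ 0.41327948 -0.31339579  0.19011404] [[ 0.     0.07  -0.998]
 [-0.    -0.998 -0.07 ]
 [-1.     0.    -0.   ]] 0.0054591462643982696 [-0.15  0.15  0.05  0.01 -0.14 -0.08]
```

The picture limit is reached, so I'll check the last things numerically before handing in.

Run:
```python
from h import *
def near(P,c,r,z0,z1): 
    m=(np.hypot(P[...,0]-c[0],P[...,1]-c[1])<r)&(P[...,2]>z0)&(P[...,2]<z1); return P[m]
Q=[]
for n in ("wrist","scene","top"):
    c=cams.calibration(n); im,d=cams.get_image(n); P=cloud(c,d)
    a=near(P,(.4133,-.3134),.06,.12,.19); print(n,"plate",len(a), a.min(0).round(3) if len(a) else "", a.max(0).round(3) if len(a) else "")
    a=near(P,(.6065,.2785),.06,.03,.12); print("  scraper",len(a), a.mean(0).round(3) if len(a) else "", a[:,2].max().round(3) if len(a) else "")
    a=near(P,(.61,.03),.12,.09,.25); print("  cover",len(a), a.mean(0).round(3) if len(a) else "")
    if len(a)>50:
        q=(a-[.5732,.0274,.062])@np.array([[.9976],[.0698],[0]]); print("  cover slope from hinge deg", np.degrees(np.median(np.arctan2(a[:,2]-.062,-q[:,0]))).round(1))
    a=near(P,(.629,-.175),.03,.03,.08); print("  can",len(a),a.mean(0).round(3) if len(a) else "")
o=sensors.observe(); print(o["position"],o["grip_width"],o["time_s"])
```

```text
wrist plate 149 [ 0.447 -0.313  0.162] [ 0.449 -0.307  0.19 ]
  scraper 0  
  cover 0 
  can 0 
scene plate 71 [ 0.418 -0.314  0.163] [ 0.447 -0.305  0.189]
  scraper 403 [0.597 0.284 0.043] 0.052
  cover 1158 [0.597 0.036 0.141]
  cover slope from hinge deg 107.1
  can 106 [ 0.627 -0.167  0.045]
top plate 0  
  scraper 309 [0.602 0.277 0.048] 0.056
  cover 1199 [0.598 0.029 0.146]
  cover slope from hinge deg 107.0
  can 188 [ 0.631 -0.174  0.05 ]
[ 0.41319831 -0.31353994  0.19004162] 0.005124569532069986 19.7
```

```bash
python3 -c "
from rig import env; print(env.close_job())"
```

```text
the job is handed in; nothing more can be done
None
```

The job is done and handed in at about 19.7 s of the 72 s. No check failed, but two were not made as directly as I wanted.

- **Chips:** I gripped the scraper block and swept it once across the cover towards −y. The cover was bare afterwards, and all three chips lay on the bench to the right of the magazine.
- **Scraper:** It stands upright on the bench near its old place; depth puts its top at about 52 to 56 mm, against 50 mm nominal.
- **Cover:** I swung it until it pressed firmly on its stop, at about 32 N along x. It measured about 107° afterwards, against a stop at 106°.
- **Filter plate:** Depth picked it out by its middle tab at 55 mm, in the slot at y = −25 mm. I drew it up, and the blank plate stayed in its slot.
- **Final pose:** The plate is held with the gripper at (0.413, −0.313), and the notebook's middle measured (0.413, −0.314). Its lower edge is about 16 cm above the bench, and the arm is still.

The picture limit stopped me from viewing the final pose. I checked it from depth and sensor readings only, and they agreed. Of the other objects, I checked only the can numerically at the end, and it had not moved. In earlier pictures the mug looked undisturbed, and I made no contact with the calculator, but I did not measure either again.

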